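# Seat the filter drawer and hold the optical flap at balance

## Task

Get the filter reader ready for its lens to be wiped: first push its open filter drawer fully home, until it clicks into its detent, with the flap still shut. Then take the flap on top by the middle of its grab bar, swing it up until it stands upright at its over-centre balance point, where it would fall neither shut nor over, and finish there still gripping the bar, with the flap at rest; never let the flap tip over to the far side, and do not disturb the things standing around.

Things in the scene. Friction and masses are not known exactly. Their poses are not given: they have to be found in the camera images.
- reader: Filter reader: fixed white instrument 150 deep (x) x 200 wide (y) x 70 mm high; yaw within 0.35 rad. Origin: centre of its underside on the worktop. Its front (drawer) faces its own -x; the flap's hinge is near its +y side. On top a grey optics block, 105 mm above the worktop, spans x -45..65, y -20..85 mm of this frame; the deck at y below -20 mm is free, 70 mm high.
- drawer (a joint): Opening of the filter drawer, m: 0 fully home, grows as it slides out along the reader's -x. Starts 0.035 to 0.065 open. Friction about 1 N. A spring detent has its crest at 0.004 open: about 3 to 5 N pushes the drawer over it, then the detent pulls it to 0 and keeps it there; just short of the crest the drawer is pushed back out.
- drawer_pull (a point): Middle of the drawer's pull: a steel bar 8 mm thick, 80 mm long along the reader's y, its centre 42 mm above the worktop and 20 mm in front of the drawer's front face (178 mm wide, 14 to 60 mm high). It moves with the drawer; home, it is at (-107, 0, 42) mm in the reader's frame. Axes as the reader's.
- flap_angle (a joint): Angle of the optical flap, rad: 0 shut (level on the optics block), grows as its free edge swings up over the hinge; 1.57 upright, its balance point (mass even about its plane); 2.5 fallen over. The hinge is almost frictionless: let go, it falls shut below the balance point and over beyond it. Plate: aluminium, 92 x 112 x 8 mm; 0.28 to 0.46 kg in all.
- flap: The optical flap, a plate with a round dark lens and a grab bar. Origin: the middle of its hinge axis, fixed at (10, 95, 112) mm in the reader's frame; the axis runs along the reader's x. Axes as the reader's when shut; the frame turns with the flap, whose plate and bar lie along its -y.
- grab_bar (a point): The flap's grab bar, round steel, 10 mm thick, parallel to the hinge on two arms 76 mm apart, 30 mm clear of the plate's edge. Origin: its middle, 155 mm from the hinge axis; axes as the reader's at 0, turning with the flap. Shut it is at (10, -60, 112) mm in the reader's frame, 42 mm over the deck; upright, at (10, 95, 267). It turns between the fingers, so the tool can keep pointing down.
- petri_dish: Bystander: petri dish, 92 mm across, 15 mm high, beside the reader at its -y side. Origin: centre of underside.
- agar_jar: Bystander: jar with black lid, 86 mm across, 88 mm high, beside the reader at its +y side. Origin: centre of underside.
- marker: Bystander: marker pen lying, 13 x 136 x 11 mm, in front of the reader to its -y side. Origin: centre of underside, long axis is its y.
- tip_box: Bystander: pipette tip box with clear lid, 97 x 130 x 107 mm, far left. Origin: centre of underside.
- pipette: Bystander: pipette lying, 61 x 251 x 30 mm, at the right. Origin: centre of underside, long axis is its y.
- bench_timer: Bystander: small white timer, 39 x 74 x 59 mm, at the right. Origin: centre of underside.

How it is judged:
On the way, in this order (a step that is already met when the one before it is completed fails the run):
1. the drawer is home in its detent while the flap is still shut (value of joint drawer below 0.0025 m and value of joint flap_angle below 0.15 rad), for 0.2 s.
2. the flap is held by its bar at the balance point (value of joint drawer below 0.0025 m and value of joint flap_angle between 1.45 and 1.69 rad and velocity of joint flap_angle between -0.08 and 0.08 rad/s and contact force between the fingers and flap above 1.5 N and distance between the grasp point and grab_bar below 0.04 m), for 0.3 s.
At the end, for the whole second after the job is handed in: The drawer is home (less than 2.5 mm open); the flap stands within 0.12 rad of upright (joint 1.45 to 1.69), at rest (under 0.08 rad/s), its bar gripped by the fingers (contact force over 1.5 N, TCP within 40 mm of the middle of the bar) (all of step 2); the arm keeps its last pose, push and grip.
It fails at once if the flap tips over to the far side (past 2.0 rad) (value of joint flap_angle above 2 rad).
It fails at once if a bystander is moved more than 20 mm (distance of any of petri_dish, agar_jar, marker, tip_box, pipette, bench_timer from where it was at the start of the episode above 0.02 m).
It also fails if it takes over 53 s, if anything falls off the work surface, if the arm or the gripper's body presses on something with over 40 N, if the wrist force passes 120 N, or if a joint passes its speed limit or range.

## Robot

A 7-joint arm with a two-finger parallel gripper is mounted at the origin on a cart in front of the work surface, level with it; the furniture and walls round the work are solid. World frame = base frame: x ahead of the robot, y to its left, z up, the work surface at z = 0. Lengths are in m, angles in rad, forces in N, time in s.
With the tool pointing down it reaches from about 0.425 to 0.925 m from the base axis. Payload 6.8 kg.
Tool frame: the origin (TCP) lies between the finger pads, 19 mm behind the fingertips; this is the grasp point; z points along the fingers, y is the line along which they close (so a half turn about z gives the same grasp; the last joint's range is limited). The gripper opens to 85 mm and grips with 20 to 120 N. Pads are 22 mm wide; open, the fingers measure 114 mm over their backs; the gripper's body (76 mm by 85 mm) begins 54 mm behind the grasp point. The pads swing forward as they close: fully open they stand 13 mm farther back than shut.
Start: joints at [1.125, 0.477, 0.022, 1.555, -0.011, 1.109, -0.083], TCP at [0.224, -0.637, 0.25] pointing down, gripper open.
Joint ranges: [-2.96, 2.96], [-0.34, 2.1], [-1.41, 1.46], [0.24, 2.44], [-1.37, 4.51], [0.17, 1.92], [-2.96, 2.96]. Speed limits (rad/s): [2.39, 2.39, 3.14, 3.14, 3.14, 3.14, 3.14].

## Interface

Orientations are given as a rotation vector (axis times angle).
In Python, from bench import r, grab_frame, camera_info gives the robot as it stands.
- The arm moves only by the tool pendant, called after ">>>" as name(argument=value, ...), one argument or row to a line, values as JSON. Schema: {"type":"object","properties":{"plan":{"type":"array","items":{"type":"number"},"minItems":6,"maxItems":30},"jaw":{"type":"number"},"force":{"type":"number"},"only":{"type":"string"},"quiet":{"type":"boolean"},"lines":{"type":"string"}},"required":["plan"],"additionalProperties":false}. plan is one flat list of numbers that holds 1 to 5 rows one after another, with no inner brackets; each row has 6 numbers: dx, dy, dz in normalised numbers (1 is 0.75 m), then a rotation vector rx, ry, rz in shares of 2 pi rad (1.0 is 2 pi rad); each row is the pose to reach, as a shift and turn from the pose commanded when the call began, along the tool's axes at that moment; what a row does not reach only later rows make up. A row lasts 1/10 s, in which the tool goes at most 0.05 m and 0.15 rad, less where a joint would pass 70% of its speed; a pose out of reach is approached as far as the arm can. jaw is the finger opening in m, set as the call begins (left out keeps the last). The fingers move at their own pace and stop on an object; force is the grip in N (left out, the last holds). Time passes only in rows, so rows that do not move let the fingers close. The tool returns the time, the measured TCP pose, the force, the opening and the grip force at its end. only (a regular expression) keeps the lines of the reply that match it, lines (a string "A,B") keeps lines A to B, and quiet returns only ok. No shift or turn number may pass 1 either way. Input that does not fit is refused with a message, and nothing moves.
- r.get_obs(): the state, without advancing time (a new reading comes with each control period).
- grab_frame(name): name is "side" or "top"; returns (picture, depth): 384x512x3 uint8, blue, green, red; 384x512 float32, m along the optical axis (not along the pixel's ray), 0 where there is no reading.
- camera_info(name): a dict with "camera_matrix" (3x3 intrinsics, pixels), "R" (3x3) and "t" (3): a world point X has camera coordinates R X + t. Camera axes: x right, y down, z forward; pixel columns grow to the right and rows downward; lengths in m; the calibration is good to about 2 mm. A picture is of the moment at which its call begins. camera_info takes no time and is no camera call.
- r.hand_in(): hands the job in; it is judged then, once.
The state is a dict: "clock": time; "joints": joint angles; "qvel": joint speeds; "tau": joint torques, N m; "tcp_pos": TCP position; "orientation": TCP orientation; "contact_force": force on the tool from outside, world axes, zero at the start; "moment": the same for the moment, N m; "grip_width": finger opening in m; "gripper_force": force on a finger pad.
Only numpy, scipy, OpenCV 4.12 (cv2) and the standard library are available. Lean on these libraries where they do the work, as an engineer would, in place of code of your own. Each camera call takes 0.05 s, during which the arm holds its last target. There are 200 camera calls.

## Working session

There is one attempt and no reset: what is moved stays moved. The work goes in short steps, Python scripts to look and compute and a tool call to move; the robot and the scene stay as the last step left them, time stands still between calls to the robot, and variables do not carry over. Pictures are saved under pics/ and viewed, at most 10 in all, crops included, and the job is handed in when it is done.

```bash
ls; mkdir -p pics; python3 - <<'E'
from bench import r, grab_frame, camera_info
import cv2,numpy as np
for n in("top","side"):
    p,d=grab_frame(n); cv2.imwrite(f"pics/{n}0.png",p); np.save(f"{n}0.npy",d)
    c=camera_info(n); print(n,np.round(c["camera_matrix"],1).tolist(),np.round(c["R"],3).tolist(),np.round(c["t"],3))
o=r.get_obs(); print({k:np.round(v,3) for k,v in o.items()})
E
```

```text
pics
top [[358.6, 0.0, 252.1], [0.0, 358.6, 188.1], [0.0, 0.0, 1.0]] [[-0.01, -1.0, -0.006], [-0.999, 0.01, -0.031], [0.031, 0.006, -0.999]] [0.013 0.59  1.319]
side [[395.9, 0.0, 255.4], [0.0, 395.9, 196.1], [0.0, 0.0, 1.0]] [[0.998, -0.062, -0.016], [-0.046, -0.508, -0.86], [0.045, 0.859, -0.51]] [-0.581  0.106  1.463]
{'clock': np.float64(0.1), 'joints': array([ 1.125,  0.478,  0.022,  1.556, -0.012,  1.109, -0.083]), 'qvel': array([ 0.001, -0.003,  0.   , -0.002,  0.001, -0.   , -0.001]), 'tau': array([ 4.0000e-03, -5.9776e+01,  1.6140e+00, -2.8195e+01,  1.3000e-02,
        5.0000e-03, -0.0000e+00]), 'tcp_pos': array([ 0.224, -0.636,  0.249]), 'orientation': array([-3.095e+00, -5.280e-01,  1.000e-03]), 'contact_force': array([-0.571, -0.351,  0.382]), 'moment': array([-0.016, -0.017,  0.006]), 'gripper_force': np.float64(0.0), 'grip_width': np.float64(0.086)}
```

View pics/top0.png

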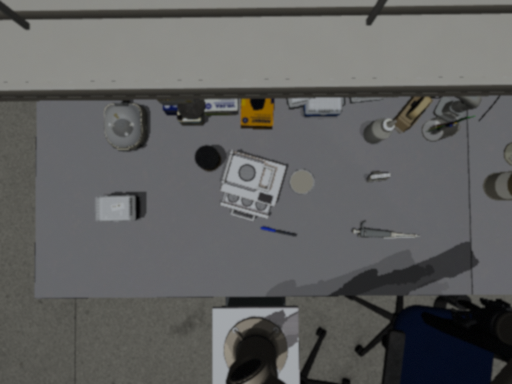

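View pics/side0.png

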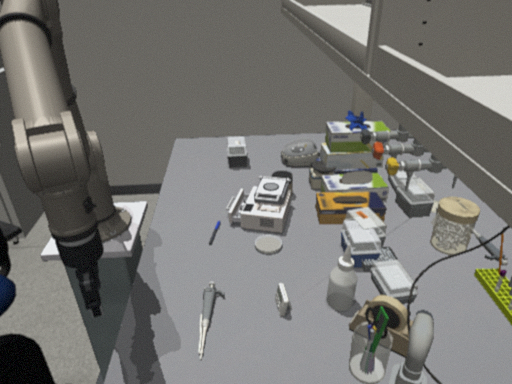

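Top view: reader near (255,182), jar (208,157), dish (302,181), marker (278,231); the drawer is open towards the image bottom. Next I measure the reader using depth.

```bash
cat > h.py <<'E'
import numpy as np, cv2
from bench import r, grab_frame, camera_info
def cloud(n,d):
    c=camera_info(n); K=np.array(c["camera_matrix"]); v,u=np.mgrid[:384,:512]
    P=np.stack([(u-K[0,2])/K[0,0]*d,(v-K[1,2])/K[1,1]*d,d],-1)
    return (P-np.array(c["t"]))@np.array(c["R"])   # R^T (P-t)
E
python3 - <<'E'
from h import *
d=np.load("top0.npy"); P=cloud("top",d); p=cv2.imread("pics/top0.png")
z=P[...,2]; roi=np.zeros(z.shape,bool); roi[140:240,185:325]=1
print("table z",np.median(z[240:260,100:200]))
for lo,hi in((.008,.03),(.03,.055),(.055,.08),(.08,.1),(.1,.109),(.109,.125)):
    m=(roi&(z>lo)&(z<hi)).astype(np.uint8)
    n,l,s,c=cv2.connectedComponentsWithStats(m)
    for i in range(1,n):
        if s[i,4]>15:
            q=P[l==i]; R=cv2.minAreaRect((q[:,:2]*1000).astype(np.float32)); print(lo,s[i],np.round(np.median(q,0),3),[np.round(a,1) for a in R])
m=(roi&(z>.045)&(z<.1)).astype(np.uint8)
a=p[140:240,190:320]; 
h=np.clip((z[140:240,190:320])/.13*255,0,255).astype(np.uint8); hc=cv2.applyColorMap(h,cv2.COLORMAP_JET)
cv2.imwrite("pics/crop.png",cv2.resize(np.vstack([a,hc]),None,fx=3,fy=3,interpolation=cv2.INTER_NEAREST)[:600])
E
```

```text
table z -0.00040038319234314893
0.008 [290 170  25  25 491] [ 0.611 -0.177  0.014] [array([ 611.2, -177.2]), array([88.9, 89.3]), np.float64(0.1)]
0.008 [224 193  45  22 341] [0.532 0.03  0.025] [array([533.6,  28.8]), array([162.4,  36.4]), np.float64(73.0)]
0.008 [261 227  36  10  82] [ 0.431 -0.083  0.011] [array([430.4, -88. ]), array([131.4,  12.1]), np.float64(76.5)]
0.03 [205 158  16  13  24] [0.667 0.135 0.045] [array([671. , 143.5]), array([18.2, 69.3]), np.float64(38.6)]
0.03 [221 193   6  10  16] [0.557 0.109 0.04 ] [array([556.3, 108.9]), array([ 5.7, 36.2]), np.float64(67.8)]
0.03 [230 195  10   8  32] [0.554 0.073 0.032] [array([552.3,  72.1]), array([28.7, 24.2]), np.float64(71.0)]
0.03 [256 202  10   9  35] [ 0.525 -0.025  0.031] [array([524.5, -22.8]), array([32.8, 28.9]), np.float64(88.8)]
0.03 [231 209  25  13  74] [0.487 0.044 0.044] [array([493.1,  41. ]), array([87.7, 23.3]), np.float64(72.4)]
0.055 [221 151  65  56 963] [ 0.582 -0.039  0.07 ] [array([623.2,   1.9]), array([199.4, 149.9]), np.float64(73.5)]
0.055 [210 154  10  16  21] [0.679 0.127 0.067] [array([681.5, 133.3]), array([13.5, 62.8]), np.float64(61.2)]
0.055 [259 168  14  21 167] [ 0.624 -0.04   0.069] [array([624.2, -40.4]), array([30.5, 67.9]), np.float64(72.6)]
0.055 [221 203  48  16 153] [0.511 0.033 0.06 ] [array([510.5,  35.1]), array([174.6,  11.8]), np.float64(73.6)]
0.08 [195 146  24  24 458] [0.698 0.164 0.087] [array([697. , 165.1]), array([81.1, 81.4]), np.float64(89.0)]
0.1 [234 153  30  11  57] [0.692 0.016 0.104] [array([691.3,  17.9]), array([105.3,   7.9]), np.float64(73.7)]
0.1 [227 182  30  10  73] [0.592 0.041 0.104] [array([593.6,  43.9]), array([102.8,   9.7]), np.float64(74.3)]
0.109 [ 221  150   55   42 1127] [0.641 0.03  0.116] [array([638.,  17.]), array([167.1, 122.6]), np.float64(72.7)]
```

View pics/crop.png

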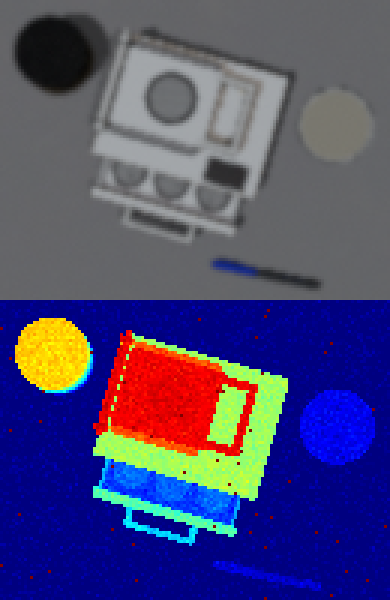

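Depth gives the reader at about (0.623, 0.002), 199 × 150 mm, yaw about −0.286. The drawer is about 36 mm open, and the flap and bystanders agree with that pose. Next, a helper that computes tool-axis shifts for reader-frame targets.

```bash
cat >> h.py <<'E'
from scipy.spatial.transform import Rotation as Ro
import sys
O=np.array([.6232,.0019,0]); YAW=-.286; A=Ro.from_euler('z',YAW)
TOOL=A*Ro.from_euler('x',np.pi)     # tool down, tool x = reader x, tool y = -reader y
def go(X,world=False):
    o=r.get_obs(); q=Ro.from_rotvec(o["orientation"]); X=np.array(X,float)
    W=X if world else O+A.apply(X)
    print("target",W.round(3),"shift",q.inv().apply(W-o["tcp_pos"]).round(4),"rot",(q.inv()*TOOL).as_rotvec().round(3),
      "| reader-frame tcp",A.inv().apply(o["tcp_pos"]-O).round(4),"F_reader",A.inv().apply(o["contact_force"]).round(1),"J",o["joints"].round(2),"t",round(float(o["clock"]),2))
E
python3 -c "
from h import *
go([.45,-.35,.25],True); go([-.18,0,.2])"
```

```text
target [ 0.45 -0.35  0.25] shift [ 0.3086 -0.1952 -0.0006] rot [-0.001  0.001  0.624] | reader-frame tcp [-0.2033 -0.7251  0.2491] F_reader [-0.4 -0.5  0.4] J [ 1.12  0.48  0.02  1.56 -0.01  1.11 -0.08] t 0.1
target [0.451 0.053 0.2  ] shift [ 0.4425 -0.5749  0.05  ] rot [-0.001  0.001  0.624] | reader-frame tcp [-0.2033 -0.7251  0.2491] F_reader [-0.4 -0.5  0.4] J [ 1.12  0.48  0.02  1.56 -0.01  1.11 -0.08] t 0.1
```

Careful with the scale: shifts go in shares of 0.75 m and turns go in shares of 2 pi rad. That gives: 0.2 m / 0.75 = 0.2667, 0.16 m / 0.75 = 0.2133, 0.624 rad / 6.2832 = 0.0993.

>>> pendant(
  plan=[0.0533,-0.0333,0,0,0,0.0191,0.1067,-0.0667,0,0,0,0.0398,0.16,-0.1,0,0,0,0.0605,0.2133,-0.1333,0,0,0,0.0796,0.2667,-0.1667,0,0,0,0.0993],
  jaw=0,
)

```text
clock: 0.6
tcp_pos: [0.3717, -0.4508, 0.2497]
orientation: [-3.108, 0.456, 0.001]
contact_force: [1.1, -0.9, -0.2]
grip_width: 0.0119
gripper_force: 0.0
```

```bash
python3 -c "
from h import *
go([.45,-.35,.25],True); go([-.18,0,.2])"
```

```text
target [ 0.45 -0.35  0.25] shift [ 0.046  -0.1191 -0.0003] rot [-0.     0.    -0.005] | reader-frame tcp [-0.1135 -0.5053  0.2497] F_reader [ 1.3 -0.6 -0.2] J [ 0.72  0.33  0.07  1.78 -0.03  1.03 -1.06] t 0.6
target [0.451 0.053 0.2  ] shift [-0.0691 -0.5049  0.0499] rot [-0.     0.    -0.005] | reader-frame tcp [-0.1135 -0.5053  0.2497] F_reader [ 1.3 -0.6 -0.2] J [ 0.72  0.33  0.07  1.78 -0.03  1.03 -1.06] t 0.6
```

To row units: -0.25 m / 0.75 = -0.3333, -0.2 m / 0.75 = -0.2667.

>>> pendant(
  plan=[0,-0.0667,0,0,0,0,0,-0.1333,0,0,0,0,0,-0.2,0,0,0,0,0,-0.2667,0,0,0,0,0,-0.3333,0,0,0,0],
)

```text
clock: 1.1
tcp_pos: [0.4415, -0.2108, 0.2499]
orientation: [3.109, -0.448, -0.0]
contact_force: [1.2, -0.7, -0.7]
grip_width: 0.0
gripper_force: 0.0
```

>>> pendant(
  plan=[-0.0133,-0.0667,0.0133,0,0,0,-0.04,-0.1333,0.0267,0,0,0,-0.0667,-0.2,0.04,0,0,0,-0.08,-0.2667,0.0533,0,0,0,-0.0933,-0.3333,0.0667,0,0,0],
)

```text
clock: 1.6
tcp_pos: [0.4431, 0.0335, 0.2026]
orientation: [3.109, -0.449, 0.0]
contact_force: [0.7, 0.5, -0.6]
grip_width: -0.0001
gripper_force: 0.0
```

```bash
python3 -c "
from h import *
go([-.18,0,.045])"
```

```text
target [0.451 0.053 0.045] shift [ 0.0017 -0.0205  0.1576] rot [ 0.    -0.    -0.001] | reader-frame tcp [-0.1817 -0.0205  0.2026] F_reader [ 0.5  0.7 -0.6] J [ 0.04  0.17 -0.28  2.12  0.06  0.86 -2.14] t 1.6
```

To row units: 0.155 m / 0.75 = 0.2067, 0.12 m / 0.75 = 0.16.

>>> pendant(
  plan=[0,-0.02,0.0533,0,0,0,0,-0.02,0.1067,0,0,0,0,-0.02,0.16,0,0,0,0,-0.02,0.2067,0,0,0,0,-0.02,0.2067,0,0,0],
)

```text
clock: 2.1
tcp_pos: [0.4446, 0.0458, 0.0443]
orientation: [3.107, -0.447, -0.013]
contact_force: [-0.5, -0.8, 1.0]
grip_width: 0.0002
gripper_force: 0.0
```

```bash
python3 -c "
from h import *
p,d=grab_frame('top'); P=cloud('top',d); z=P[...,2]
Q=(P-O)@A.as_matrix()
m=(z>.052)&(z<.068)&(abs(Q[...,1])<.09)&(Q[...,0]<-.085)&(Q[...,0]>-.15); print('front x',Q[m].mean(0), m.sum())
p,d=grab_frame('side'); cv2.imwrite('pics/s1.png',cv2.resize(p[150:270,180:340],None,fx=4,fy=4))
go([-.1585,0,.045])"
```

```text
front x [-0.11751653  0.00021703  0.05881422] 168
target [0.471 0.047 0.045] shift [ 0.0224 -0.0069  0.003 ] rot [ 0.001  0.001 -0.   ] | reader-frame tcp [-0.1809 -0.0069  0.0481] F_reader [0.5 0.4 0.7] J [-0.05  0.45 -0.23  2.22  0.21  0.5  -2.3 ] t 2.2
```

View pics/s1.png

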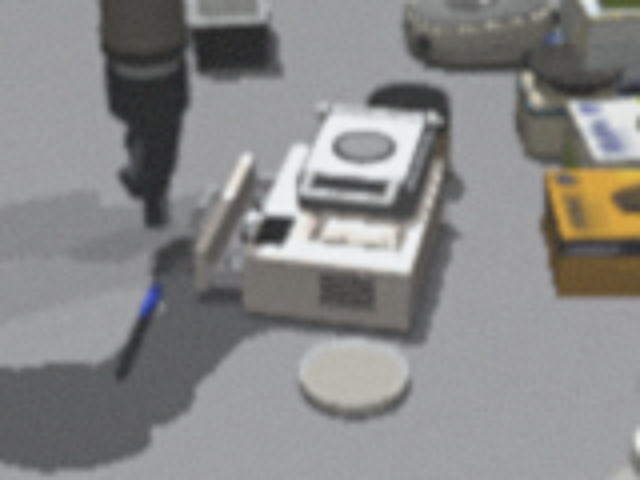

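The closed fingers (155,215 in the crop) stand clear in front of the pull (200,225), so I push now.

To row units: 0.04 m / 0.75 = 0.0533, 0.034 m / 0.75 = 0.0453.

>>> pendant(
  plan=[0.0133,-0.0067,0.0053,0,0,0,0.024,-0.0093,0.0053,0,0,0,0.0347,-0.0093,0.0053,0,0,0,0.0453,-0.0093,0.0053,0,0,0,0.0533,-0.0093,0.0053,0,0,0],
)

```text
clock: 2.7
tcp_pos: [0.4894, 0.0414, 0.0444]
orientation: [-3.109, 0.449, -0.001]
contact_force: [-2.0, 1.4, 1.3]
grip_width: -0.0001
gripper_force: 0.6
```

```bash
python3 -c "
from h import *
go([-.122,0,.045])
p,d=grab_frame('top'); P=cloud('top',d); z=P[...,2]
Q=(P-O)@A.as_matrix()
m=(z>.052)&(z<.068)&(abs(Q[...,1])>.05)&(abs(Q[...,1])<.088)&(Q[...,0]<-.078)&(Q[...,0]>-.15); print('front x',Q[m].mean(0), m.sum())
"
```

```text
target [0.506 0.036 0.045] shift [ 0.0175  0.0002 -0.0006] rot [-0.    -0.001 -0.001] | reader-frame tcp [-0.1395  0.0002  0.0444] F_reader [-2.3  0.8  1.3] J [-0.03  0.5  -0.22  2.13  0.21  0.53 -2.26] t 2.7
front x [-0.09983887 -0.0009373   0.05908749] 71
```

To row units: 0.014 m / 0.75 = 0.0187, 0.01 m / 0.75 = 0.0133.

>>> pendant(
  plan=[0.0067,0,0,0,0,0,0.0133,0,0,0,0,0,0.0187,0,0,0,0,0,0.0187,0,0,0,0,0],
  only="pos|force",
)

```text
tcp_pos: [0.5018, 0.0375, 0.0438]
contact_force: [-0.5, -0.4, 0.0]
gripper_force: 0.3
```

>>> pendant(
  plan=[0.0027,0,0,0,0,0,0.004,0,0,0,0,0,0.0053,0,0,0,0,0],
  only="pos|force",
)

```text
tcp_pos: [0.5045, 0.0367, 0.0437]
contact_force: [-4.1, 0.3, 2.1]
gripper_force: 2.0
```

```bash
python3 -c "
from h import *
go([-.1207,0,.045])"
```

```text
target [0.507 0.036 0.045] shift [ 0.003  -0.0001 -0.0014] rot [0.001 0.002 0.   ] | reader-frame tcp [-1.237e-01 -1.000e-04  4.370e-02] F_reader [-4.1 -0.8  2.1] J [-0.02  0.52 -0.22  2.09  0.21  0.55 -2.24] t 3.45
```

To row units: 0.003 m / 0.75 = 0.004, 0.002 m / 0.75 = 0.0027.

>>> pendant(
  plan=[0.0013,0,0,0,0,0,0.0027,0,0,0,0,0,0.004,0,0,0,0,0,0.004,0,0,0,0,0],
  only="pos|force",
)

```text
tcp_pos: [0.5075, 0.0359, 0.0437]
contact_force: [-5.2, 1.9, 3.0]
gripper_force: 2.9
```

```bash
python3 -c "
from h import *
go([-.1207,0,.045])"
```

```text
target [0.507 0.036 0.045] shift [-0.0001 -0.0001 -0.0013] rot [ 0.001  0.002 -0.   ] | reader-frame tcp [-1.206e-01 -1.000e-04  4.370e-02] F_reader [-5.6  0.4  3. ] J [-0.01  0.52 -0.22  2.08  0.21  0.56 -2.24] t 3.85
```

To row units: 0.002 m / 0.75 = 0.0027, 0.001 m / 0.75 = 0.0013.

>>> pendant(
  plan=[0.0013,0,0,0,0,0,0.0027,0,0,0,0,0,0.0027,0,0,0,0,0],
  only="pos|force",
)

```text
tcp_pos: [0.5076, 0.0358, 0.0435]
contact_force: [-10.9, 2.3, 7.0]
gripper_force: 5.5
```

>>> pendant(
  plan=[0.0013,0,0,0,0,0,0.0027,0,0,0,0,0,0.0027,0,0,0,0,0],
  only="pos|force",
)

```text
tcp_pos: [0.5078, 0.0357, 0.0432]
contact_force: [-14.7, 4.0, 10.1]
gripper_force: 7.8
```

```bash
python3 -c "
from h import *
go([-.1207,0,.045])
p,d=grab_frame('top'); P=cloud('top',d); z=P[...,2]
Q=(P-O)@A.as_matrix()
m=(z>.052)&(z<.066)&(abs(Q[...,1])>.05)&(abs(Q[...,1])<.088)&(Q[...,0]<-.06)&(Q[...,0]>-.15); print('front x',Q[m].mean(0),Q[m].min(0), m.sum())
"
```

```text
target [0.507 0.036 0.045] shift [-0.0004 -0.0001 -0.0018] rot [0.003 0.008 0.001] | reader-frame tcp [-1.203e-01 -1.000e-04  4.320e-02] F_reader [-15.3  -0.3  10.1] J [-0.01  0.53 -0.22  2.08  0.21  0.57 -2.24] t 4.45
front x [-0.07992565  0.00103741  0.05952343] [-0.08683282 -0.08683085  0.05335294] 78
```

The force climbs against a hard stop at the home position, so I back off, rise and verify the drawer and bar.

To row units: -0.15 m / 0.75 = -0.2, -0.03 m / 0.75 = -0.04.

>>> pendant(
  plan=[-0.02,0,0,0,0,0,-0.04,0,0,0,0,0,-0.04,0,-0.0667,0,0,0,-0.04,0,-0.1333,0,0,0,-0.04,0,-0.2,0,0,0],
  jaw=0.03,
  force=30,
  only="pos|force",
)

```text
tcp_pos: [0.4843, 0.0431, 0.1961]
contact_force: [2.1, -0.5, 0.3]
gripper_force: 0.0
```

```bash
python3 -c "
from h import *
go([.01,-.06,.2])
p,d=grab_frame('top'); P=cloud('top',d); z=P[...,2]
Q=(P-O)@A.as_matrix()
m=(z>.052)&(z<.066)&(abs(Q[...,1])>.05)&(abs(Q[...,1])<.088)&(Q[...,0]<-.06)&(Q[...,0]>-.15); print('front x',Q[m].mean(0),Q[m].min(0), m.sum())
m=(z>.1)&(z<.125)&(Q[...,1]<-.045)&(Q[...,1]>-.085)&(abs(Q[...,0]-.01)<.025); print('bar',Q[m].mean(0),Q[m].min(0),Q[m].max(0), m.sum())
m=(z>.1)&(z<.125)&(Q[...,1]<-.045)&(Q[...,1]>-.085)&(abs(Q[...,0])<.1); print('bar ends',Q[m].min(0),Q[m].max(0), m.sum())
cv2.imwrite('pics/t2.png',cv2.resize(p[130:250,180:340],None,fx=4,fy=4))
"
```

```text
target [ 0.616 -0.058  0.2  ] shift [ 0.1549  0.0603 -0.0037] rot [-0.001 -0.002 -0.   ] | reader-frame tcp [-0.1449  0.0003  0.1961] F_reader [2.2 0.2 0.3] J [ 0.04  0.25 -0.29  2.04  0.09  0.87 -2.16] t 5.0
front x [-0.08003891  0.0034704   0.05932533] [-0.08685282 -0.08713981  0.05289618] 76
bar [ 0.00970973 -0.0595974   0.11522571] [-0.01406114 -0.06458355  0.10895205] [ 0.03420344 -0.05473668  0.120716  ] 42
bar ends [-0.03304974 -0.06458355  0.10774126] [ 0.05215576 -0.04564324  0.120716  ] 90
```

View pics/t2.png

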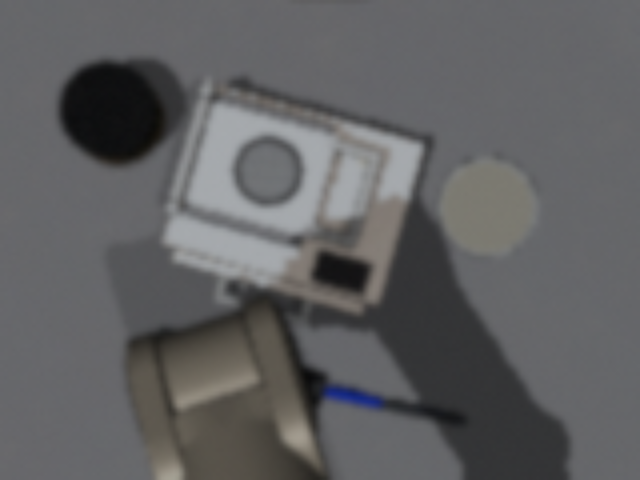

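The drawer front sits flush (crop 170–365, 255–310; its face is at x ≈ −87 mm, which is home). The bar at crop (365,200) measures (10, −60, 115 top) mm in the reader's frame, as specified. The marker has not moved.

To row units: 0.155 m / 0.75 = 0.2067, 0.03 m / 0.75 = 0.04.

>>> pendant(
  plan=[0.0533,0.02,0,0,0,0,0.1067,0.04,0,0,0,0,0.16,0.06,0,0,0,0,0.2067,0.08,0,0,0,0,0.2067,0.08,0,0,0,0],
  only="pos|force|width",
)

```text
tcp_pos: [0.6194, -0.0637, 0.1941]
contact_force: [-0.1, -0.0, -0.3]
grip_width: 0.03
gripper_force: 0.0
```

```bash
python3 -c "
from h import *
go([.01,-.06,.115])"
```

```text
target [ 0.616 -0.058  0.115] shift [-0.0053 -0.0041  0.0791] rot [ 0.001 -0.005 -0.007] | reader-frame tcp [ 0.0148 -0.064   0.1941] F_reader [-0.1 -0.1 -0.3] J [ 0.16  0.45 -0.21  1.73  0.12  0.96 -1.96] t 5.55
```

To row units: 0.03 m / 0.75 = 0.04, 0.015 m / 0.75 = 0.02.

>>> pendant(
  plan=[-0.004,-0.004,0.02,0,0,0,-0.004,-0.004,0.04,0,0,0,-0.004,-0.004,0.04,0,0,0],
  only="pos|force|width",
)

```text
tcp_pos: [0.6118, -0.0543, 0.1616]
contact_force: [0.1, -0.2, -0.9]
grip_width: 0.0298
gripper_force: 0.0
```

```bash
python3 -c "
from h import *
go([.01,-.06,.115])"
```

```text
target [ 0.616 -0.058  0.115] shift [0.0053 0.0028 0.0466] rot [0.001 0.004 0.001] | reader-frame tcp [ 0.0049 -0.0571  0.1616] F_reader [ 0.2 -0.2 -0.9] J [ 0.15  0.48 -0.22  1.77  0.13  0.9  -1.98] t 5.85
```

To row units: 0.03 m / 0.75 = 0.04, 0.003 m / 0.75 = 0.004.

>>> pendant(
  plan=[0.004,0.004,0.02,0,0,0,0.004,0.004,0.04,0,0,0,0.004,0.004,0.04,0,0,0,0.004,0.004,0.04,0,0,0],
  only="pos|force|width",
)

```text
tcp_pos: [0.615, -0.0582, 0.1334]
contact_force: [0.5, -0.3, 0.2]
grip_width: 0.0299
gripper_force: 0.0
```

```bash
python3 -c "
from h import *
go([.01,-.06,.115])"
```

```text
target [ 0.616 -0.058  0.115] shift [ 0.0009 -0.      0.0184] rot [ 0.     0.001 -0.   ] | reader-frame tcp [ 0.0091 -0.06    0.1334] F_reader [ 0.6 -0.1  0.2] J [ 0.15  0.52 -0.21  1.79  0.14  0.85 -1.98] t 6.25
```

To row units: 0.018 m / 0.75 = 0.024, 0.01 m / 0.75 = 0.0133.

>>> pendant(
  plan=[0.0013,0,0.0133,0,0,0,0.0013,0,0.024,0,0,0,0.0013,0,0.024,0,0,0],
  only="pos|force|width",
)

```text
tcp_pos: [0.6154, -0.0585, 0.1145]
contact_force: [-0.1, -0.2, -0.6]
grip_width: 0.03
gripper_force: 0.0
```

>>> pendant(
  plan=[0,0,0,0,0,0,0,0,0,0,0,0,0,0,0,0,0,0,0,0,0,0,0,0,0,0,0,0,0,0],
  jaw=0,
  force=30,
  only="pos|force|width",
)

```text
tcp_pos: [0.6165, -0.0577, 0.1161]
contact_force: [1.3, 3.3, -1.6]
grip_width: 0.0089
gripper_force: 29.8
```

```bash
python3 -c "
from h import *
go([.01,-.06,.115])"
```

```text
target [ 0.616 -0.058  0.115] shift [-0.0004  0.0009  0.0011] rot [-0.001 -0.     0.   ] | reader-frame tcp [ 0.0104 -0.0591  0.1161] F_reader [ 0.3  3.6 -1.6] J [ 0.15  0.54 -0.21  1.79  0.14  0.82 -1.99] t 7.05
```

To row units: -0.038 m / 0.75 = -0.0507, -0.031 m / 0.75 = -0.0413.

>>> pendant(
  plan=[0,0,-0.0107,0,0,0,0,-0.0013,-0.0207,0,0,0,0,-0.0027,-0.0307,0,0,0,0,-0.004,-0.0413,0,0,0,0,-0.0067,-0.0507,0,0,0],
  only="pos|force|width",
)

```text
tcp_pos: [0.6178, -0.0533, 0.1546]
contact_force: [2.5, 4.1, -4.0]
grip_width: 0.009
gripper_force: 29.2
```

```bash
python3 -c "
from h import *
go([.01,-.055,.153])"
```

```text
target [ 0.617 -0.054  0.153] shift [-0.0004  0.0005  0.0016] rot [-0. -0.  0.] | reader-frame tcp [ 0.0104 -0.0545  0.1546] F_reader [ 1.2  4.6 -4. ] J [ 0.15  0.5  -0.21  1.77  0.13  0.89 -1.98] t 7.55
```

To row units: -0.0675 m / 0.75 = -0.09, -0.0555 m / 0.75 = -0.074.

>>> pendant(
  plan=[0,-0.006,-0.02,0,0,0,0,-0.014,-0.0387,0,0,0,0,-0.024,-0.0573,0,0,0,0,-0.036,-0.074,0,0,0,0,-0.0493,-0.09,0,0,0],
  only="pos|force|width",
)

```text
tcp_pos: [0.6278, -0.0198, 0.2226]
contact_force: [-0.3, -3.3, -0.6]
grip_width: 0.0086
gripper_force: 29.2
```

```bash
python3 -c "
from h import *
go([.01,-.0184,.2207])
o=r.get_obs();q=A.inv().apply(o['tcp_pos']-O);print('theta',np.arctan2(q[2]-.115,.095-q[1]))
p,d=grab_frame('side'); cv2.imwrite('pics/s3.png',cv2.resize(p[130:270,180:340],None,fx=4,fy=4))"
```

```text
target [ 0.628 -0.019  0.221] shift [-0.0006 -0.0011  0.0019] rot [ 0.003  0.    -0.002] | reader-frame tcp [ 0.0106 -0.0195  0.2226] F_reader [ 0.6 -3.3 -0.6] J [ 0.1   0.44 -0.23  1.69  0.11  1.03 -2.02] t 8.05
theta 0.7543630847967313
```

View pics/s3.png

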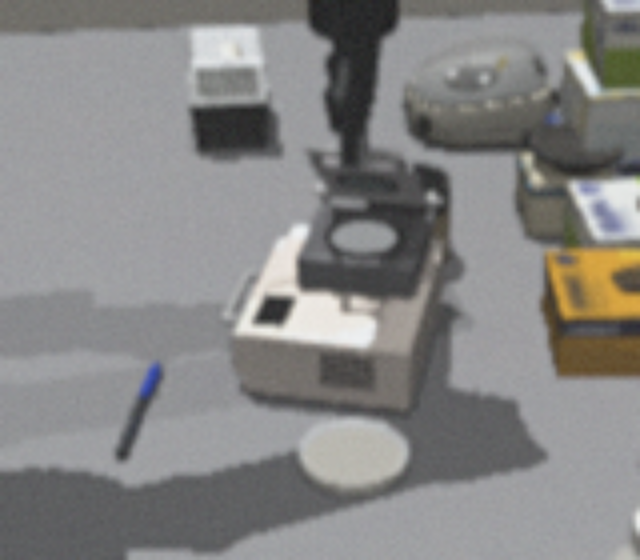

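The fingers hold the bar (350,160) with the flap half up, the drawer is home and the bystanders are where they were, so I continue along the arc.

To row units: -0.064 m / 0.75 = -0.0853, -0.05 m / 0.75 = -0.0667.

>>> pendant(
  plan=[0,-0.0147,-0.014,0,0,0,0,-0.0307,-0.0273,0,0,0,0,-0.048,-0.0387,0,0,0,0,-0.0667,-0.048,0,0,0,0,-0.0853,-0.0553,0,0,0],
  only="pos|force|width",
)

```text
tcp_pos: [0.6463, 0.0414, 0.2656]
contact_force: [-3.8, -3.4, 7.8]
grip_width: 0.0087
gripper_force: 30.5
```

>>> pendant(
  plan=[0,0,0,0,0,0,0,0,0,0,0,0],
  only="pos|force|width",
)

```text
tcp_pos: [0.6467, 0.0427, 0.2658]
contact_force: [-3.5, -2.5, 9.7]
grip_width: 0.0085
gripper_force: 30.9
```

```bash
python3 -c "
from h import *
go([.01,.095,.27])
o=r.get_obs();q=A.inv().apply(o['tcp_pos']-O);print('theta',np.arctan2(q[2]-.115,.095-q[1]))"
```

```text
target [0.66 0.09 0.27] shift [-0.0011 -0.0493 -0.0042] rot [ 0.001 -0.002 -0.001] | reader-frame tcp [0.011  0.0457 0.2658] F_reader [-2.7 -3.4  9.7] J [ 0.01  0.43 -0.24  1.59  0.11  1.13 -2.11] t 8.8
theta 1.255040430287407
```

To row units: -0.03 m / 0.75 = -0.04, -0.012 m / 0.75 = -0.016.

>>> pendant(
  plan=[0,-0.008,-0.0027,0,0,0,0,-0.016,-0.0047,0,0,0,0,-0.024,-0.0067,0,0,0,0,-0.032,-0.008,0,0,0,0,-0.04,-0.0093,0,0,0],
  only="pos|force|width",
)

```text
tcp_pos: [0.6552, 0.0715, 0.2722]
contact_force: [-1.0, -2.4, 5.2]
grip_width: 0.0085
gripper_force: 31.0
```

>>> pendant(
  plan=[0,-0.008,-0.0007,0,0,0,0,-0.0147,-0.0013,0,0,0,0,-0.02,-0.0013,0,0,0,0,-0.024,-0.0013,0,0,0,0,-0.0253,-0.0013,0,0,0],
  only="pos|force|width",
)

```text
tcp_pos: [0.661, 0.0907, 0.2727]
contact_force: [-0.3, -1.1, 6.4]
grip_width: 0.0087
gripper_force: 31.6
```

>>> pendant(
  plan=[0,0,0,0,0,0,0,0,0,0,0,0,0,0,0,0,0,0,0,0,0,0,0,0,0,0,0,0,0,0],
  only="pos|force|width",
)

```text
tcp_pos: [0.6609, 0.0905, 0.2727]
contact_force: [0.8, -0.8, 6.6]
grip_width: 0.009
gripper_force: 31.6
```

```bash
python3 -c "
from h import *
go([.01,.095,.27])
o=r.get_obs();q=A.inv().apply(o['tcp_pos']-O);print('theta',np.arctan2(q[2]-.115,.095-q[1]),o['qvel'].round(3))
p,d=grab_frame('side'); cv2.imwrite('pics/s4.png',cv2.resize(p[110:270,180:340],None,fx=3.7,fy=3.7))
P=cloud('side',d); Q=(P-O)@A.as_matrix()
m=(Q[...,2]>.13)&(Q[...,2]<.225)&(abs(Q[...,0]-.01)<.04)&(Q[...,1]>.05)&(Q[...,1]<.14)
q=Q[m]; print(len(q),np.polyfit(q[:,2],q[:,1],1),q.mean(0))"
```

```text
target [0.66 0.09 0.27] shift [-0.0012  0.0006  0.0027] rot [-0.001 -0.003 -0.   ] | reader-frame tcp [0.0112 0.0956 0.2727] F_reader [ 1.  -0.5  6.6] J [-0.05  0.46 -0.25  1.54  0.12  1.16 -2.18] t 10.3
theta 1.5747985198600178 [ 0.001 -0.002  0.003  0.001 -0.    -0.001 -0.   ]
487 [0.00027954 0.08977896] [0.01094592 0.089829   0.17902452]
```

View pics/s4.png

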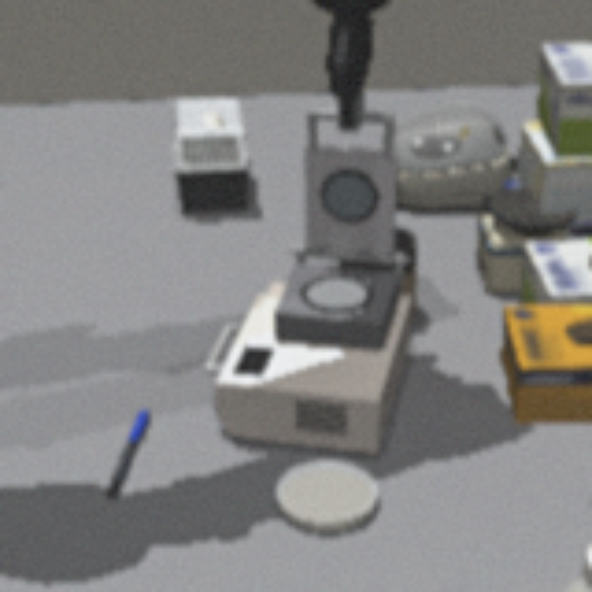

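The flap stands upright (fitted plane tilt about 0.000 rad, plate at crop (350,200)), the fingers hold the middle of the bar (350,120), the drawer is home and the arm is still. I am handing in.

```bash
python3 -c "
from bench import r
print(r.hand_in())"
```

```text
the job is handed in; nothing more can be done
None
```

I handed the job in at about 10 s on the clock: the drawer is home, the flap stands upright at about 1.57 rad and at rest with the middle of its bar gripped at about 31 N, and the bystanders seen in the pictures look unmoved; `hand_in()` returned no verdict.

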